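# Show the notched glass sample label up

## Robot

A 6-joint arm with a two-finger parallel gripper is mounted at the origin on a cart in front of the work surface, level with it; the furniture and walls round the work are solid. World frame = base frame: x ahead of the robot, y to its left, z up, the work surface at z = 0. Lengths are in m, angles in degrees, forces in N, time in s.
With the tool pointing down it reaches from about 0.4 to 0.825 m from the base axis. Payload 7 kg.
Tool frame: the origin (TCP) lies on the centre line of the jaws, within the pads' length; the fingertips stand 11 mm ahead of it and the grasp point (between the pads) lies 8 mm behind it; z points along the fingers, y is the line along which they close (so a half turn about z gives the same grasp; the last joint's range is limited). The gripper opens to 88 mm and grips with 3 to 60 N. Pads are 19 mm wide; open, the fingers measure 130 mm over their backs; the gripper's body (78 mm by 193 mm) begins 47 mm behind the grasp point.
Start: joints at [93.512, 20.546, 0.682, 0, -70.136, -16.507], TCP at [0.152, 0.658, 0.238] pointing down, gripper open.
Joint ranges: [-176.03, 176.03], [-82.01, 121.73], [-58.28, 71.71], [-173.87, 95.51], [-174.79, -0.11], [-173.66, 173.66]. Speed limits (degrees/s): [136.94, 136.94, 172.46, 180, 180, 180].

## Interface

Orientations are given as [roll, pitch, yaw] about the fixed x, y, z axes, in that order (R = Rz(yaw) Ry(pitch) Rx(roll)).
In Python, from plant import r, capture, camera_model, job gives the robot as it stands.
- The arm moves only by the tool drive_tool, never from a script. Its argument "increments" is a list that holds one entry, the list of rows, each a list of 5 numbers: the gripper's target within -1 to 1 (fully open at 1, half-way at 0, shut at -1), then the shift along the tool's x, y, z scaled (see below), then the turn about the tool's z scaled (see below). In form: [[[gripper, tx, ty, tz, roll], ...]]. A call has 1 to 5 rows; each row is the pose to reach, as a shift and turn from the pose commanded when the call began, along the tool's axes at that moment, turning the shorter way round; what a row does not reach only later rows make up. The controller multiplies each number of a shift by 120 mm and each number of a turn by 360 degrees. A row lasts 1/8 s, in which the tool goes at most 62.5 mm and 10.7 degrees, less where a joint would pass 70% of its speed; a pose out of reach is approached as far as the arm can. A call with a number of a shift or a turn outside -1 to 1 is refused whole. A call with a gripper value outside its range is refused whole. The fingers move at their own pace and stop on an object; "squeeze" is the grip in N (left out, the last holds). Time passes only in rows, so rows that repeat a pose let the fingers close. It gives the time, the measured TCP pose, the force, the opening and the grip force at its end, in the units of the state.
- r.get_state(): the state, without advancing time (a new reading comes with each control period).
- capture(name): name is "scene" or "top" or "wrist"; returns the picture (400x640x3 uint8, red, green, blue); there is no depth.
- camera_model(name): a dict with "camera_matrix" (3x3 intrinsics, pixels), "rvec" (rotation vector, rad) and "tvec" (3), from world to camera coordinates, as OpenCV has them. Camera axes: x right, y down, z forward; pixel columns grow to the right and rows downward; lengths in m; the calibration is good to about 2 mm. A picture is of the moment at which its call begins: read the wrist's pose just before it. camera_model takes no time and is no camera call; for the wrist camera it gives the pose at the moment of the call.
- job.close_job(): hands the job in; it is judged then, once.
The state is a dict: "time_s": time; "joints": joint angles; "qd": joint speeds; "joint_torque": joint torques, N m; "tcp_pos": TCP position; "eef_rot": TCP orientation; "contact_force": force on the tool from outside, world axes, zero at the start; "moment": the same for the moment, N m; "gripper_width": finger opening in m; "gripper_force": force on a finger pad.
Only numpy, scipy, OpenCV 4.12 (cv2) and the standard library are available. Lean on these libraries where they do the work, as an engineer would, in place of code of your own. Each camera call takes 0.05 s, during which the arm holds its last target. There are 200 camera calls.

## Task

Three fused-glass sample tiles stand on edge in the small wooden rack; take out the one that has a small square notch in an upper corner, leaving the other two in their slots. The notch marks its finely frosted label end (too faint to see from afar), and with the notch up and at the right as you look at a face, that face is the label face. Without ever touching the label end (the third of the length next to the notch) with the fingers, lift the tile clear, well above the rack (at least 15 cm above the table), tip it over by about 40 degrees so that the label face looks upward with its long edges still level, and finish holding it still like that.

Things in the scene. Friction and masses are not known exactly. Their poses are not given: they have to be found in the camera images.
- rack: fixed wooden plate rack, 122 (x) x 200 (y) x 28 mm high, at any heading; origin: centre of its underside, on the table. On a base board 10 mm thick, three slots run along x at y = -70, 0 and +70 mm, each 10 mm wide between two rails 9 mm thick (tops 28 mm above the table) and 106 mm long between end stops.
- sample_tile: loose notched tile of green glass, 130 g, 100 (x) x 8 (y) x 70 mm (z), on its long edge in any slot: foot 10, top 80 mm above the table. Origin: middle of its lower edge, z up, x lengthwise. A 16 x 16 mm notch is cut right through at the upper corner of its -x end, the label end; label face = +y face. From x = -17 to +50 mm it is clear and may be gripped across its 8 mm thickness.
- label_end: the label end of the notched tile, part of it (not separate): the piece from x = -50 to -17 mm of the tile, all its height; origin at the middle of its lower edge (tile x = -33.5 mm), axes as the tile's. A fine raised outline of the label field on its +y face. The fingers must not touch it.
- blank_a: loose glass tile of the same size and glass (100 x 8 x 70 mm) without any notch, standing in another slot; origin at the middle of its lower edge. To be left alone.
- blank_b: another like blank_a, in the remaining slot. To be left alone.

How it is judged:
By the outcome, as a careful person would: the job done as asked, in the order asked, and still so for the second after the job is handed in, while the arm keeps its last pose, push and grip.
It also fails if it takes over 29 s, if anything falls off the work surface, if the arm or the gripper's body presses on something with over 40 N, if the wrist force passes 120 N, or if a joint passes its speed limit or range.

## Working session

There is one attempt and no reset: what is moved stays moved. The work goes in short steps, Python scripts to look and compute and a tool call to move; the robot and the scene stay as the last step left them, time stands still between calls to the robot, and variables do not carry over. Pictures are saved under pics/ and viewed, at most 10 in all, crops included, and the job is handed in when it is done.

Besides the shell and the picture viewer there is one more tool, called after "Request:" by a JSON object that holds its "name" and its "arguments". drive_tool: Moves the arm, as the interface text tells. Its arguments: {"type":"object","properties":{"increments":{"type":"array"},"squeeze":{"type":"number"}},"required":["increments"]}

```bash
mkdir -p pics; ls
python3 - <<'E'
from plant import r, capture, camera_model, job
import cv2,numpy as np
for n in ["scene","top"]:
    im=capture(n); cv2.imwrite(f"pics/{n}0.png",im[:,:,::-1]); m=camera_model(n)
    R=cv2.Rodrigues(np.array(m["rvec"]))[0]; print(n,m["camera_matrix"],-R.T@np.array(m["tvec"]).ravel(),R.round(2).tolist())
a=cv2.imread("pics/scene0.png");b=cv2.imread("pics/top0.png")
print(r.get_state())
E
```

```text
pics
scene [[366.85639502   0.         324.1118288 ]
 [  0.         366.85639502 197.04648908]
 [  0.           0.           1.        ]] [ 0.08997595 -0.3016846   0.71899602] [[0.51, -0.86, 0.01], [-0.67, -0.4, -0.63], [0.54, 0.32, -0.78]]
top [[499.18516403   0.         314.9730813 ]
 [  0.         499.18516403 205.74251844]
 [  0.           0.           1.        ]] [ 0.49689691 -0.03477915  0.90536202] [[-0.0, -1.0, 0.03], [-1.0, -0.0, -0.08], [0.08, -0.03, -1.0]]
{'time_s': 0.1, 'joints': array([ 9.35125696e+01,  2.05874349e+01,  6.39705389e-01, -1.65651196e-02,
       -7.01357461e+01, -1.65068241e+01]), 'qd': array([-0.10167544, -0.20661561,  0.08404354,  0.07684762,  0.0117152 ,
       -0.06180774]), 'joint_torque': array([-2.84487622e-03, -5.84163272e+01,  2.93754548e+01,  7.01553494e+00,
        1.01743574e-02, -4.61899992e-05]), 'tcp_pos': array([0.15171366, 0.65730669, 0.23672406]), 'eef_rot': array([ 1.79915540e+02, -8.78857382e-03, -1.29998881e+01]), 'contact_force': array([-0.9451339 , -0.129545  , -0.27713776]), 'moment': array([ 0.07629729,  0.01533951, -0.0453057 ]), 'gripper_force': 0.0, 'gripper_width': 0.08759171216568468}
```

View pics/scene0.png

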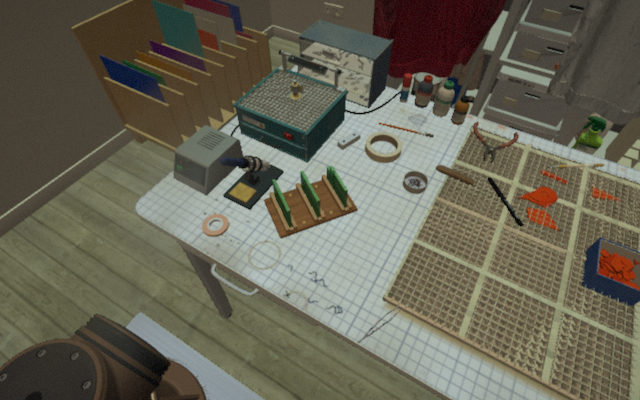

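View pics/top0.png

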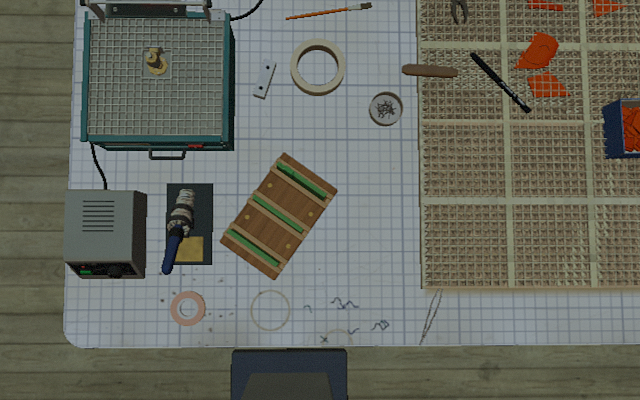

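The scene view shows the rack at about (310,205) with three green tiles; the top view shows it at about (279,216). The notch is too small to see at this scale, so I'll enlarge crops.

```bash
cat > h.py <<'E'
from plant import r, capture, camera_model, job
import cv2,numpy as np
def cam(m):
    R=cv2.Rodrigues(np.array(m["rvec"]))[0]; return np.array(m["camera_matrix"]),R,np.array(m["tvec"]).ravel()
def onplane(m,uv,z):
    K,R,t=cam(m); c=-R.T@t; d=np.c_[np.atleast_2d(uv),np.ones(len(np.atleast_2d(uv)))]@np.linalg.inv(K).T@R
    return c+d*((z-c[2])/d[:,2])[:,None]
def green(im):  # RGB
    h=cv2.cvtColor(im,cv2.COLOR_RGB2HSV); return cv2.inRange(h,(45,70,30),(85,255,255))
E
python3 - <<'E'
from h import *
a=cv2.imread("pics/scene0.png")[155:240,255:365];b=cv2.imread("pics/top0.png")[145:285,215:345]
a=cv2.resize(a,(776,600),interpolation=cv2.INTER_CUBIC); cv2.imwrite("pics/s1.png",a)
for n in ["top"]:
    im=cv2.imread(f"pics/{n}0.png")[:,:,::-1].copy(); m=camera_model(n)
    k=green(im); k[:145]=0;k[285:]=0;k[:,:215]=0;k[:,345:]=0
    for c in cv2.findContours(k,0,2)[0]:
        if cv2.contourArea(c)>40:
            q=cv2.boxPoints(cv2.minAreaRect(c)); print(q.round().tolist(), onplane(m,q,.08)[:,:2].round(3).tolist())
E
```

```text
[[226.0, 232.0], [230.0, 227.0], [279.0, 262.0], [275.0, 267.0]] [[0.519, 0.088], [0.527, 0.082], [0.47, 0.001], [0.462, 0.007]]
[[251.0, 198.0], [254.0, 194.0], [303.0, 229.0], [300.0, 233.0]] [[0.575, 0.047], [0.581, 0.043], [0.524, -0.038], [0.518, -0.033]]
[[274.0, 167.0], [279.0, 160.0], [327.0, 194.0], [322.0, 200.0]] [[0.628, 0.01], [0.638, 0.003], [0.583, -0.077], [0.572, -0.07]]
```

View pics/s1.png

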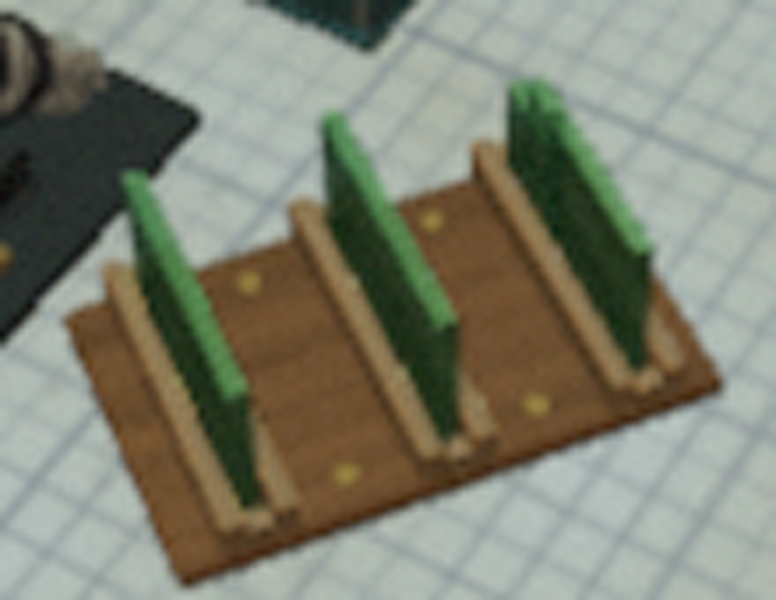

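The far-right tile in the scene view has the notch, at its far, +y end (crop ≈ (530,95)). That puts it at about (0.605, -0.034), with the label face looking away from the base. I'll move above it for a closer look.

Request:
{"name": "drive_tool", "arguments": {"increments": [[[-0.2, 0.985, 0.95, 0, 0], [-0.2, 0.985, 0.95, 0, 0], [-0.2, 0.985, 0.95, 0, 0]]]}}

```text
time_s: 0.48
tcp_pos: [0.2423, 0.5176, 0.2373]
eef_rot: [180.0, 0.0, -13.0]
contact_force: [0.6, 0.4, 0.9]
gripper_width: 0.0634
gripper_force: 0.0
```

Request:
{"name": "drive_tool", "arguments": {"increments": [[[-0.2, 0.985, 0.95, 0, 0], [-0.2, 0.985, 0.95, 0, 0], [-0.2, 0.985, 0.95, 0, 0]]]}}

```text
time_s: 0.85
tcp_pos: [0.3316, 0.3799, 0.2375]
eef_rot: [180.0, 0.0, -13.0]
contact_force: [1.1, -0.1, 0.4]
gripper_width: 0.0366
gripper_force: 0.0
```

Request:
{"name": "drive_tool", "arguments": {"increments": [[[-0.2, 0.985, 0.95, 0, 0], [-0.2, 0.985, 0.95, 0, 0], [-0.2, 0.985, 0.95, 0, 0]]]}}

```text
time_s: 1.23
tcp_pos: [0.4211, 0.2424, 0.2375]
eef_rot: [180.0, 0.0, -13.1]
contact_force: [-0.2, -0.4, 0.4]
gripper_width: 0.0352
gripper_force: 0.0
```

Request:
{"name": "drive_tool", "arguments": {"increments": [[[-0.2, 0.985, 0.95, 0, 0], [-0.2, 0.985, 0.95, 0, 0], [-0.2, 0.985, 0.95, 0, 0]]]}}

```text
time_s: 1.6
tcp_pos: [0.5107, 0.1047, 0.2373]
eef_rot: [180.0, 0.0, -13.1]
contact_force: [0.7, 0.9, -0.1]
gripper_width: 0.0355
gripper_force: 0.0
```

Request:
{"name": "drive_tool", "arguments": {"increments": [[[-0.2, 0.8, 0.95, 0, 0.03], [-0.2, 0.8, 0.95, 0, 0.06], [-0.2, 0.8, 0.95, 0, 0.09], [-0.2, 0.8, 0.95, 0, 0.12], [-0.2, 0.8, 0.95, 0, 0.147]]]}}

```text
time_s: 2.22
tcp_pos: [0.5776, -0.0264, 0.2368]
eef_rot: [179.9, 0.0, -66.3]
contact_force: [-0.1, -0.3, 0.7]
gripper_width: 0.0354
gripper_force: 0.0
```

Sign confirmed (positive roll decreases yaw). I'll turn the remaining 58° (0.161) and look.

Request:
{"name": "drive_tool", "arguments": {"increments": [[[-0.2, 0, 0, 0, 0.03], [-0.2, 0, 0, 0, 0.06], [-0.2, 0, 0, 0, 0.09], [-0.2, 0, 0, 0, 0.12], [-0.2, 0, 0, 0, 0.147]]]}}

```text
time_s: 2.85
tcp_pos: [0.5776, -0.0256, 0.2372]
eef_rot: [180.0, -0.0, -119.2]
contact_force: [-0.5, 0.0, -0.5]
gripper_width: 0.0351
gripper_force: 0.0
```

Run:
```python
from h import *
m=camera_model("wrist"); s=r.get_state(); im=capture("wrist"); cv2.imwrite("pics/w0.png",im[:,:,::-1])
np.savez("w0.npz",K=m["camera_matrix"],r=m["rvec"],t=m["tvec"])
print(s["joints"].round(1),s["tcp_pos"].round(4),s["eef_rot"].round(1)); K,R,t=cam(m); print(K.round(0).tolist(),-R.T@t,R.round(2).tolist())
```

```text
[ 16.8  11.5 -11.9  -0.  -66.7 -46. ] [ 0.5776 -0.0256  0.2372] [ 180.    -0.  -119.2]
[[322.0, 0.0, 318.0], [0.0, 322.0, 198.0], [0.0, 0.0, 1.0]] [ 0.54601115 -0.08483671  0.38382067] [[-0.87, 0.49, 0.0], [0.47, 0.85, 0.25], [0.12, 0.22, -0.97]]
```

View pics/w0.png

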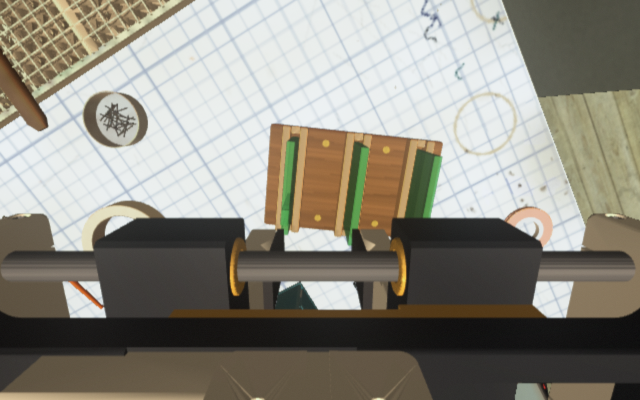

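The wrist view shows the rack with the notched tile leftmost (≈(290,185)). Its notch end is at the bottom, near row 233, just above the gripper. I'll measure its top face here and check the height against the top view.

Run:
```python
from h import *
im=cv2.imread("pics/w0.png")[:,:,::-1].copy(); z=np.load("w0.npz"); mw=dict(camera_matrix=z["K"],rvec=z["r"],tvec=z["t"])
def bright(im): 
    h=cv2.cvtColor(im,cv2.COLOR_RGB2HSV); return cv2.inRange(h,(45,70,105),(85,255,255))
def rects(k,m,name):
    out=[]
    for c in cv2.findContours(k,0,2)[0]:
        if cv2.contourArea(c)>40:
            q=cv2.boxPoints(cv2.minAreaRect(c)); d=[np.linalg.norm(q[i]-q[(i+1)%4]) for i in (0,1)]
            e=[(q[1]+q[2])/2,(q[3]+q[0])/2] if d[0]>d[1] else [(q[0]+q[1])/2,(q[2]+q[3])/2]
            e=np.array(e); p=onplane(m,e,.08)[:,:2]; v=p[1]-p[0]
            print(name,e.round(1).tolist(),p.round(4).tolist(),"len",np.linalg.norm(v).round(4),"ang",(np.degrees(np.arctan2(v[1],v[0]))%180).round(1),"w",round(min(d),1)); out.append((e,p))
    return out
k=bright(im); k[245:]=0; k[:110]=0; k[:,:250]=0;k[:,460:]=0
W=rects(k,mw,"wrist")
it=cv2.imread("pics/top0.png")[:,:,::-1].copy(); k2=bright(it); k2[:145]=0;k2[285:]=0;k2[:,:215]=0;k2[:,345:]=0
mt=camera_model("top"); T=rects(k2,mt,"top")
P=lambda m:(lambda K,R,t:K@np.c_[R,t])(*cam(m))
w=min(W,key=lambda a:a[0][:,0].mean())[0]; t=max(T,key=lambda a:a[0][:,0].mean())[0]
w=w[np.argsort(w[:,1])]; t=t[np.argsort(-t[:,1])]   # -y end first
X=cv2.triangulatePoints(P(mw),P(mt),w.T.astype(float),t.T.astype(float)); print((X[:3]/X[3]).T.round(4))
cv2.imwrite("pics/w0c.png",np.hstack([cv2.resize(im[115:245,255:335,::-1],None,fx=4,fy=4),cv2.resize(cv2.cvtColor(k,8)[115:245,255:335],None,fx=4,fy=4)]))
```

```text
wrist [[437.8999938964844, 155.8000030517578], [425.6000061035156, 217.5]] [[0.4648, 0.003], [0.5003, 0.053]] len 0.0613 ang 54.7 w 7.6
wrist [[364.79998779296875, 146.8000030517578], [350.8999938964844, 244.39999389648438]] [[0.5211, -0.0381], [0.5781, 0.0422]] len 0.0984 ang 54.7 w 7.8
wrist [[290.29998779296875, 140.89999389648438], [283.5, 233.89999389648438]] [[0.5792, -0.0768], [0.6317, -0.0007]] len 0.0924 ang 55.4 w 8.4Traceback (most recent call last):
  File "<stdin>", line 19, in <module>
ValueError: max() iterable argument is empty
```

Run:
```python
from h import *
z=np.load("w0.npz"); mw=dict(camera_matrix=z["K"],rvec=z["r"],tvec=z["t"]); mt=camera_model("top")
P=lambda m:(lambda K,R,t:K@np.c_[R,t])(*cam(m))
for w,t in (((290.3,140.9),(324.5,197)),((364.8,146.8),(301.5,231)),((350.9,244.4),(252.5,196))):
    X=cv2.triangulatePoints(P(mw),P(mt),np.array(w,float).reshape(2,1),np.array(t,float).reshape(2,1)); print((X[:3]/X[3]).T.round(4))
s=r.get_state(); from scipy.spatial.transform import Rotation as Ro
R=Ro.from_euler("xyz",s["eef_rot"],degrees=True).as_matrix()
print((R.T@(np.array([.6029,-.0435,.14])-s["tcp_pos"])/.12).round(3))
```

```text
[[ 0.5811 -0.0756  0.0451]]
[[ 0.5205 -0.0358  0.0671]]
[[0.5793 0.0466 0.0696]]
[ 0.024 -0.258  0.809]
```

Request:
{"name": "drive_tool", "arguments": {"increments": [[[-0.2, 0.024, -0.258, 0.4, 0.0167], [-0.2, 0.024, -0.258, 0.8, 0.0167], [-0.2, 0.024, -0.258, 0.8, 0.0167]]]}}

```text
time_s: 3.28
tcp_pos: [0.6008, -0.0437, 0.1377]
eef_rot: [179.7, -0.3, -124.8]
contact_force: [0.2, 0.4, 1.4]
gripper_width: 0.0349
gripper_force: 0.0
```

Run:
```python
from h import *
m=camera_model("wrist"); s=r.get_state(); im=capture("wrist"); cv2.imwrite("pics/w1.png",im[:,:,::-1])
np.savez("w1.npz",K=m["camera_matrix"],r=m["rvec"],t=m["tvec"])
print(s["time_s"],s["joints"].round(1),s["tcp_pos"].round(4),s["eef_rot"].round(1))
```

```text
3.275 [ 14.4  18.7 -16.   -0.1 -55.8 -49.1] [ 0.6008 -0.0437  0.1377] [ 179.7   -0.3 -124.8]
```

View pics/w1.png

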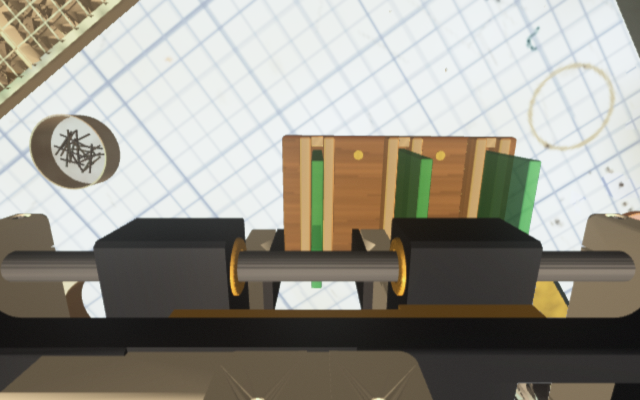

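The tile is centred between the fingers (tile column 317, jaw middle 317) and parallel to them. I'll triangulate its near top corner from the two wrist places.

Run:
```python
from h import *
P=lambda m:(lambda K,R,t:K@np.c_[R,t])(*cam(m)); pts=[];Ms=[]
for n,lo,hi in (("w0",255,320),("w1",300,335)):
    z=np.load(n+".npz"); m=dict(camera_matrix=z["K"],rvec=z["r"],tvec=z["t"]); Ms.append(m)
    im=cv2.imread(f"pics/{n}.png"); V=cv2.cvtColor(im,cv2.COLOR_BGR2HSV); k=cv2.inRange(V,(45,70,105),(85,255,255)); k[225:]=0; k[:110]=0
    k[:,:lo]=0;k[:,hi:]=0; ys,xs=np.nonzero(k)
    p=np.polyfit(ys,xs,1); y=ys.min()
    prof=V[y-6:y+14,int(round(np.polyval(p,y)))]; print(n,y,np.polyval(p,y).round(1),prof[:,2].tolist()); pts.append((np.polyval(p,y),float(y)))
    print(onplane(m,[pts[-1]],.08).round(4))
X=cv2.triangulatePoints(P(Ms[0]),P(Ms[1]),*[np.array(q).reshape(2,1) for q in pts]);print((X[:3]/X[3]).T.round(4))
```

```text
w0 141 290.5 [133, 129, 116, 92, 77, 79, 114, 147, 155, 155, 157, 157, 157, 158, 157, 159, 158, 159, 158, 157]
[[ 0.5791 -0.0766  0.08  ]]
w1 161 317.0 [75, 74, 74, 74, 76, 100, 140, 160, 163, 164, 163, 163, 163, 163, 165, 163, 163, 162, 163, 162]
[[ 0.5795 -0.0764  0.08  ]]
[[ 0.5793 -0.0765  0.0805]]
```

Request:
{"name": "drive_tool", "arguments": {"increments": [[[-0.2, 0, 0, 0.3, 0], [-0.2, 0, 0, 0.6, 0], [-0.2, 0, 0, 0.78, 0], [-0.2, 0, 0, 0.78, 0]]]}}

```text
time_s: 3.82
tcp_pos: [0.6041, -0.0428, 0.049]
eef_rot: [-180.0, -0.0, -124.7]
contact_force: [-0.9, 0.0, 0.9]
gripper_width: 0.035
gripper_force: 0.0
```

Request:
{"name": "drive_tool", "arguments": {"increments": [[[-1, 0, 0, 0, 0], [-1, 0, 0, 0, 0], [-1, 0, 0, 0, 0], [-1, 0, 0, 0, 0], [-1, 0, 0, 0, 0]]], "squeeze": 30}}

```text
time_s: 4.45
tcp_pos: [0.6033, -0.0425, 0.0488]
eef_rot: [180.0, 0.0, -124.9]
contact_force: [-4.3, 4.4, 7.5]
gripper_width: 0.0078
gripper_force: 30.0
```

Request:
{"name": "drive_tool", "arguments": {"increments": [[[-1, 0, 0, -0.15, 0], [-1, 0, 0, -0.4, 0], [-1, 0, 0, -0.7, 0], [-1, 0, 0, -1, 0], [-1, 0, 0, -1, 0]]]}}

```text
time_s: 5.08
tcp_pos: [0.6053, -0.0429, 0.1714]
eef_rot: [-179.8, 0.2, -124.8]
contact_force: [-0.2, 0.2, -1.8]
gripper_width: 0.0075
gripper_force: 30.0
```

Request:
{"name": "drive_tool", "arguments": {"increments": [[[-1, 0, 0, -0.3, 0], [-1, 0, 0, -0.6, -0.02], [-1, 0, 0, -1, -0.045], [-1, 0, 0, -1, -0.07], [-1, 0, 0, -1, -0.07]]]}}

```text
time_s: 5.7
tcp_pos: [0.603, -0.043, 0.2872]
eef_rot: [179.9, 0.0, -99.7]
contact_force: [-0.1, -0.6, -2.7]
gripper_width: 0.0076
gripper_force: 30.0
```

Request:
{"name": "drive_tool", "arguments": {"increments": [[[-1, 0, 0, -0.3, -0.02], [-1, 0, 0, -0.6, -0.045], [-1, 0, 0, -1, -0.067], [-1, 0, 0, -1, -0.067]]]}}

```text
time_s: 6.2
tcp_pos: [0.6046, -0.0432, 0.4108]
eef_rot: [-179.7, -0.1, -75.7]
contact_force: [0.2, 0.7, -1.7]
gripper_width: 0.0079
gripper_force: 30.0
```

Run:
```python
from h import *
s=r.get_state(); print({k:np.round(v,3).tolist() for k,v in s.items()})
```

```text
{'time_s': 6.2, 'joints': [14.395, 10.514, 8.947, 0.062, -88.17, -0.073], 'qd': [0.063, 1.417, -5.026, -2.03, 2.408, -3.084], 'joint_torque': [0.023, -47.443, 33.277, 8.078, -0.586, 0.979], 'tcp_pos': [0.605, -0.043, 0.411], 'eef_rot': [-179.736, -0.062, -75.676], 'contact_force': [0.207, 0.656, -1.737], 'moment': [0.121, -0.034, -0.026], 'gripper_force': 29.992, 'gripper_width': 0.008}
```

Request:
{"name": "drive_tool", "arguments": {"increments": [[[-1, 0, -0.4, -0.4, 0], [-1, 0, -0.8, -0.8, 0], [-1, 0, -1, -1, 0], [-1, 0, -1, -1, 0]]]}}

```text
time_s: 6.7
tcp_pos: [0.7228, -0.0119, 0.5248]
eef_rot: [179.8, 0.0, -75.7]
contact_force: [-0.4, -0.1, -2.5]
gripper_width: 0.0076
gripper_force: 30.0
```

Request:
{"name": "drive_tool", "arguments": {"increments": [[[-1, 0, -0.4, -0.4, 0], [-1, 0, -0.8, -0.8, 0], [-1, 0, -1, -1, 0], [-1, 0, -1, -1, 0]]]}}

```text
time_s: 7.2
tcp_pos: [0.7756, 0.0153, 0.5868]
eef_rot: [-177.4, -1.0, -75.6]
contact_force: [-0.9, 0.0, -1.2]
gripper_width: 0.0078
gripper_force: 30.0
```

Run:
```python
from h import *
s=r.get_state(); print({k:np.round(s[k],2).tolist() for k in ("time_s","joints","tcp_pos","eef_rot")})
```

```text
{'time_s': 7.2, 'joints': [15.98, 36.39, 71.51, 1.29, -122.57, -0.85], 'tcp_pos': [0.78, 0.02, 0.59], 'eef_rot': [-177.42, -1.02, -75.61]}
```

Elbow limit (J3) reached and the tool begins tilting outward, the direction the label face needs. I'll keep pushing.

Request:
{"name": "drive_tool", "arguments": {"increments": [[[-1, 0, -1, -1, 0], [-1, 0, -1, -1, 0], [-1, 0, -1, -1, 0]]]}}

```text
time_s: 7.58
tcp_pos: [0.7798, 0.0356, 0.6033]
eef_rot: [-174.6, -2.0, -75.6]
contact_force: [0.4, -0.2, -2.0]
gripper_width: 0.0079
gripper_force: 30.0
```

```bash
cat > st.py <<'E'
from h import *
s=r.get_state(); q=s["joints"]; print({k:np.round(s[k],2).tolist() for k in ("time_s","joints","tcp_pos","eef_rot")},90-(q[1]-q[2]-q[4]))
from scipy.spatial.transform import Rotation as Ro
R=Ro.from_euler("xyz",s["eef_rot"],degrees=True).as_matrix(); print(R.round(3).tolist())
E
python3 st.py
```

```text
{'time_s': 7.58, 'joints': [17.94, 35.57, 71.67, 2.68, -120.82, -1.96], 'tcp_pos': [0.78, 0.04, 0.6], 'eef_rot': [-174.62, -1.98, -75.59]} 5.276463461208863
[[0.249, -0.963, 0.099], [-0.968, -0.251, -0.01], [0.035, -0.094, -0.995]]
```

Request:
{"name": "drive_tool", "arguments": {"increments": [[[-1, 0, -1, -1, 0.033], [-1, 0, -1, -1, 0.033]]]}}

```text
time_s: 7.82
tcp_pos: [0.7838, 0.051, 0.6181]
eef_rot: [-171.6, -1.2, -87.5]
contact_force: [-0.4, -0.4, -1.4]
gripper_width: 0.0079
gripper_force: 30.0
```

Request:
{"name": "drive_tool", "arguments": {"increments": [[[-1, 0, -1, -1, 0], [-1, 0, -1, -1, 0]]]}}

```text
time_s: 8.07
tcp_pos: [0.7868, 0.0508, 0.6366]
eef_rot: [-168.7, -1.6, -87.4]
contact_force: [-0.6, -0.3, -0.7]
gripper_width: 0.0078
gripper_force: 30.0
```

Request:
{"name": "drive_tool", "arguments": {"increments": [[[-1, 0, -1, -1, 0], [-1, 0, -1, -1, 0]]]}}

```text
time_s: 8.32
tcp_pos: [0.7873, 0.0516, 0.6573]
eef_rot: [-165.8, -1.9, -87.6]
contact_force: [-0.3, -0.9, -0.8]
gripper_width: 0.0079
gripper_force: 30.0
```

```bash
python3 st.py
```

```text
{'time_s': 8.32, 'joints': [20.71, 32.86, 71.71, 6.92, -115.75, -14.37], 'tcp_pos': [0.79, 0.05, 0.66], 'eef_rot': [-165.8, -1.95, -87.63]} 13.10006063399652
[[0.041, -0.968, 0.247], [-0.999, -0.048, -0.023], [0.034, -0.245, -0.969]]
```

Request:
{"name": "drive_tool", "arguments": {"increments": [[[-1, -0.3, -1, -1, 0], [-1, -0.3, -1, -1, 0]]]}}

```text
time_s: 8.57
tcp_pos: [0.7845, 0.0747, 0.6788]
eef_rot: [-162.9, -2.2, -87.7]
contact_force: [-1.0, 0.3, -0.6]
gripper_width: 0.008
gripper_force: 30.0
```

Request:
{"name": "drive_tool", "arguments": {"increments": [[[-1, -0.3, -1, -1, 0], [-1, -0.3, -1, -1, 0]]]}}

```text
time_s: 8.82
tcp_pos: [0.7793, 0.0957, 0.7023]
eef_rot: [-160.0, -2.4, -87.7]
contact_force: [-0.0, -0.7, -2.0]
gripper_width: 0.008
gripper_force: 30.0
```

Request:
{"name": "drive_tool", "arguments": {"increments": [[[-1, -0.3, -1, -1, 0], [-1, -0.3, -1, -1, 0]]]}}

```text
time_s: 9.07
tcp_pos: [0.7715, 0.1149, 0.7274]
eef_rot: [-157.0, -2.6, -87.8]
contact_force: [-0.1, 0.1, -1.9]
gripper_width: 0.008
gripper_force: 30.0
```

Request:
{"name": "drive_tool", "arguments": {"increments": [[[-1, -0.3, -1, -1, 0], [-1, -0.3, -1, -1, 0]]]}}

```text
time_s: 9.32
tcp_pos: [0.7613, 0.1332, 0.7537]
eef_rot: [-154.0, -2.7, -87.9]
contact_force: [-0.4, -0.3, -1.6]
gripper_width: 0.0077
gripper_force: 30.0
```

```bash
python3 st.py
```

```text
{'time_s': 9.32, 'joints': [30.83, 28.36, 71.7, 15.31, -110.55, -19.8], 'tcp_pos': [0.76, 0.13, 0.75], 'eef_rot': [-153.98, -2.66, -87.89]} 22.796465568262022
[[0.037, -0.897, 0.44], [-0.998, -0.054, -0.026], [0.046, -0.438, -0.898]]
```

Request:
{"name": "drive_tool", "arguments": {"increments": [[[-1, -0.2, -1, -1, 0.008], [-1, -0.2, -1, -1, 0.008]]]}}

```text
time_s: 9.57
tcp_pos: [0.7488, 0.1435, 0.7817]
eef_rot: [-150.9, -1.3, -90.4]
contact_force: [0.4, -0.4, -1.6]
gripper_width: 0.0076
gripper_force: 30.0
```

Request:
{"name": "drive_tool", "arguments": {"increments": [[[-1, -0.2, -1, -1, 0.008], [-1, -0.2, -1, -1, 0.008]]]}}

```text
time_s: 9.82
tcp_pos: [0.7344, 0.1498, 0.8109]
eef_rot: [-147.9, 0.3, -92.8]
contact_force: [0.9, 0.3, -0.8]
gripper_width: 0.0079
gripper_force: 30.0
```

Request:
{"name": "drive_tool", "arguments": {"increments": [[[-1, -0.1, -1, -1, 0], [-1, -0.1, -1, -1, 0]]]}}

```text
time_s: 10.07
tcp_pos: [0.7176, 0.1451, 0.8433]
eef_rot: [-144.7, 0.5, -92.7]
contact_force: [0.0, -0.5, -1.1]
gripper_width: 0.0083
gripper_force: 30.0
```

Request:
{"name": "drive_tool", "arguments": {"increments": [[[-1, -0.1, -1, -1, 0], [-1, -0.1, -1, -1, 0]]]}}

```text
time_s: 10.32
tcp_pos: [0.698, 0.1415, 0.8755]
eef_rot: [-141.6, 0.7, -92.6]
contact_force: [-0.6, 0.2, -0.9]
gripper_width: 0.0079
gripper_force: 30.0
```

```bash
python3 st.py
```

```text
{'time_s': 10.32, 'joints': [38.21, 21.81, 71.7, 24.6, -107.03, -26.73], 'tcp_pos': [0.7, 0.14, 0.88], 'eef_rot': [-141.64, 0.7, -92.57]} 32.86247561997761
[[-0.045, -0.783, 0.62], [-0.999, 0.043, -0.018], [-0.012, -0.621, -0.784]]
```

Request:
{"name": "drive_tool", "arguments": {"increments": [[[-1, 0, -0.5, -0.5, -0.002], [-1, 0, -0.5, -0.5, -0.002]]]}}

```text
time_s: 10.58
tcp_pos: [0.682, 0.1335, 0.906]
eef_rot: [-138.4, 0.4, -91.9]
contact_force: [0.5, 0.9, -1.6]
gripper_width: 0.0075
gripper_force: 30.0
```

Request:
{"name": "drive_tool", "arguments": {"increments": [[[-1, 0, 0, 0, 0], [-1, 0, 0, 0, 0], [-1, 0, 0, 0, 0], [-1, 0, 0, 0, 0], [-1, 0, 0, 0, 0]]]}}

```text
time_s: 11.2
tcp_pos: [0.6842, 0.1351, 0.903]
eef_rot: [-138.7, 0.3, -91.9]
contact_force: [0.3, 0.0, -1.9]
gripper_width: 0.0082
gripper_force: 30.0
```

```bash
python3 st.py
python3 - <<'E'
from h import *
a=capture("scene"); b=capture("wrist"); c=np.vstack([a[:250],b[:330]])
cv2.imwrite("pics/f.png",c[:,:,::-1])
E
```

```text
{'time_s': 11.2, 'joints': [39.41, 20.33, 71.66, 26.73, -105.97, -25.69], 'tcp_pos': [0.68, 0.14, 0.9], 'eef_rot': [-138.71, 0.32, -91.89]} 35.35567557259146
[[-0.033, -0.751, 0.66], [-0.999, 0.028, -0.018], [-0.006, -0.66, -0.751]]
```

View pics/f.png

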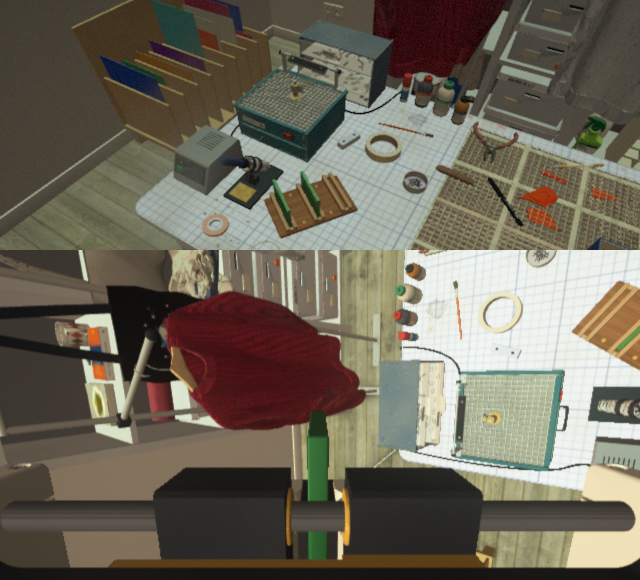

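The scene view shows both blanks still in their slots and the target slot empty. The wrist view shows the tile held edge-on at column 318. I'll check for pivoting in the grip by projecting where its near corner should appear.

Run:
```python
from h import *
from scipy.spatial.transform import Rotation as Ro
m=camera_model("wrist"); s=r.get_state(); K,R,t=cam(m); Rt=Ro.from_euler("xyz",s["eef_rot"],degrees=True).as_matrix()
Rg=Ro.from_euler("xyz",[180,0,-124.9],degrees=True).as_matrix()
p=Rg.T@(np.array([.5793,-.0765,.0805])-[.6033,-.0425,.0488]); print("corner in tool",p.round(4))
def pr(p): x=K@(R@(s["tcp_pos"]+Rt@p)+t); return (x[:2]/x[2]).round(1)
for a in (-5,0,5):
    g=np.array([0,0,-.008]); print(a,pr(g+Ro.from_euler("y",a,degrees=True).as_matrix()@(p-g)))
im=capture("wrist"); V=cv2.cvtColor(im,cv2.COLOR_RGB2HSV)[120:215:1,318]; ys=[120+i for i,v in enumerate(V) if 45<=v[0]<=85 and v[1]>70]; 
print(ys[0],[(120+i,int(v[2])) for i,v in enumerate(V)][30:75:2], s["time_s"], s["qd"].round(2))
```

```text
corner in tool [ 0.0416  0.0002 -0.0317]
-5 [319.  181.7]
0 [319.1 188.9]
5 [319.1 197.2]
161 [(150, 92), (152, 95), (154, 87), (156, 72), (158, 74), (160, 48), (162, 46), (164, 46), (166, 46), (168, 47), (170, 47), (172, 49), (174, 47), (176, 47), (178, 46), (180, 46), (182, 48), (184, 48), (186, 69), (188, 100), (190, 105), (192, 106), (194, 106)] 11.3 [ 0.02 -0.22 -0.01  0.12  0.04 -0.01]
```

```bash
python3 -c "
from plant import job
print(job.close_job())"
```

```text
the job is handed in; nothing more can be done
None
```

I handed the job in at about 11.4 s, with the notched tile held still about 0.9 m above the table, tipped about 41° with its label face up and its long edges level to within about 1.5°; the fingers grip only clear glass, and both blanks are still in their slots.

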